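# Set a jig's gap with a feeler blade

### The job

Set the gap of the jig on the bench with the 10 mm feeler blade, the one with the yellow handle: slide the blade between the two jaws from the robot's side until its nose is near their far end, then push the blue sliding jaw towards it until you feel it nip the blade between both jaws, gently and without forcing it. Then draw the blade back out the way it went in and leave it standing upright on the bench, clear of the jig, with the blue jaw staying just where the blade set it. Leave the red-handled blade, the mallet and the yellow parts bin alone.

Things in the scene. Friction and masses are not known exactly. Their poses are not given: they have to be found in the camera images.
- jig: the jig, bolted down (place and turn vary): a dark steel bed 12 mm thick, x = -25 to 50, y = -60 to 115 mm, with two jaws; grey fixed jaw x = -25 to 25, y = -40 to 0, top 59 mm up. Origin on the bench top, in the fixed jaw's gripping face, mid-length. x runs along the gap away from the robot's side, where the blade goes in; y across it, from the fixed to the blue sliding jaw. At x below -25 mm there is only bench
- jaw_face (a point): centre of the blue sliding jaw's gripping face, 36 mm above the bench, axes as the jig's. The blue jaw is a block 50 mm long (x = -25 to 25), 40 mm wide (from this face, y = 0, to its flat outer face, y = 40), from 14 to 59 mm above the bench
- jaw_back (a point): centre of the blue jaw's outer face, the one to push on, 36 mm above the bench; axes as the jig's (push towards -y)
- slide (a joint): the gap between the jaws in m (0 shut, 0.042 fully open); it starts wider than the yellow gauge's blade. The blue jaw slides along the jig's y with about 3 N of friction, no spring, and stays where it is left. Once the blade is nipped the push rises steeply: 8 to 12 N on the jaw is ample, over 40 N on the blade is forcing it
- yellow_gauge: the loose 10 mm feeler gauge, 0.25 to 0.5 kg. Yellow block handle 60 long (x), 44 wide (y), 52 mm high, standing by itself on the bench; steel blade out of its +x end, 10 thick (y), 90 long (x = 30 to 120), 18 to 46 mm above the bench, round-nosed; it passes 6 mm over the jig's bed. Origin under the handle's middle, x towards the nose, z up
- yellow_gauge_grip (a point): the centre of the yellow handle, half-way up (26 mm above its underside); axes as the gauge's
- yellow_gauge_nose (a point): the end of the yellow gauge's blade, half-way up the blade, 120 mm in x from the handle's centre
- red_gauge_grip (a point): the centre of the red handle of another gauge, alike but with a 6 mm blade; not to be used or moved
- mallet: a wooden mallet lying on the bench: head 100 mm long and 60 mm thick, handle 200 mm long towards its -x; origin under the head's middle; not to be moved
- parts_bin: an open yellow plastic bin 150 x 110 x 70 mm with rods in it; origin under its middle; not to be moved

How it is judged:
By the outcome, as a careful person would: the job done as asked, in the order asked, and still so for the second after the job is handed in, with the robot touching nothing.
It also fails if it takes over 61 s, if anything falls off the work surface, if the arm or the gripper's body presses on something with over 40 N, if the wrist force passes 120 N, or if a joint passes its speed limit or range.

### The arm

A 6-joint arm with a two-finger parallel gripper is mounted at the origin on the work surface. World frame = base frame: x ahead of the robot, y to its left, z up, the work surface at z = 0. Lengths are in mm, angles in rad, forces in N, time in s.
With the tool pointing down it reaches from about 275 to 1000 mm from the base axis. Payload 8.4 kg.
Tool frame: the origin (TCP) lies at the very end of the fingers, on their centre line; the grasp point (between the pads) lies 19 mm behind it; z points along the fingers, y is the direction in which the jaws open and shut (so a half turn about z gives the same grasp; the last joint's range is limited). The gripper opens to 85 mm and grips with 20 to 120 N. Pads are 22 mm wide; open, the fingers measure 114 mm over their backs; the gripper's body (76 mm by 85 mm) begins 54 mm behind the grasp point. The pads swing forward as they close: fully open they stand 13 mm farther back than shut.
Start: joints at [1.339, 0.353, 1.633, -0, 1.155, -0.002], TCP at [142.363, 608.573, 231.281] pointing down, gripper open.
Joint ranges: [-2.63, 2.63], [-0.92, 2.1], [0.06, 2.66], [-1.3, 4.44], [0, 2.69], [-3.02, 3.02]. Speed limits (rad/s): [2.22, 2.22, 2.79, 3.14, 3.14, 3.14].

### API

Orientations are given as [roll, pitch, yaw] about the fixed x, y, z axes, in that order (R = Rz(yaw) Ry(pitch) Rx(roll)).
In Python, from rig import sense, grab_frame, sign_off, masks_of gives the robot as it stands. The module is installed in compiled form; this text tells all that it offers.
- The arm moves only by the shell command python3 -m inch 'ROWS' [FORCE]. ROWS is JSON, a list of rows, each an object of numbers: "gripper": the finger opening in m, from 0 to 0.0854; "tx", "ty", "tz": the shift along the tool's x, y, z in m; "spin": the turn about the tool's z in degrees. In form: [{"gripper": .., "tx": .., "ty": .., "tz": .., "spin": ..}, ...]. A call has exactly 8 rows; each row shifts and turns the commanded pose from where the row before left it, along the tool's axes as they then stand; what a row does not reach is not made up. A row lasts 1/10 s, in which the tool goes at most 50 mm and 8.59 degrees, less where a joint would pass 70% of its speed; a pose out of reach is approached as far as the arm can. A call is refused whole if a number of a shift passes 0.05 or a number of a turn 8.59, either way. A call with a gripper value outside its range is refused whole. The fingers move at their own pace and stop on an object; FORCE is the grip in N (left out, the last holds). Time passes only in rows, so rows that do not move let the fingers close, or fill a call up. It gives the time, the measured TCP pose, the force and the opening at its end, in the units of the state.
- sense(): the state, without advancing time (a new reading comes with each control period).
- grab_frame(name): name is "scene" or "top"; returns a dict with "pixels" (480x640x3 uint8, red, green, blue), "K" (3x3 intrinsics, pixels), "extrinsics" (4x4, takes a point from camera to world coordinates). Camera axes: x right, y down, z forward; pixel columns grow to the right and rows downward; lengths in mm; the calibration is good to about 2 mm. A picture is of the moment at which its call begins. There is no depth.
- sign_off(): hands the job in, once; it reports no verdict.
Trained networks look in the newest picture that a camera, given by its name, has taken for a name from the list of things; names that differ only in an ending like _2 or _b are one class to them, and where a whole thing is asked for, a point or a joint stands for the part that bears it (a point fixed in the world has none). Each returns a list of dicts, best first, with "conf" (0 to 1); they miss things now and then, are a little off and sometimes report something else, mostly with a low value. They report only what shows in the picture. A call takes as long as a camera call.
- masks_of(camera, target): "pixels" (480x640 bool, what is visible of it) and "centre" ([row, column] in pixels, amid what is visible of it).
The state is a dict: "clock": time; "qpos": joint angles; "qvel": joint speeds; "joint_efforts": joint torques, N m; "eef_pos": TCP position; "tcp_rot": TCP orientation; "contact_force": force on the tool from outside, world axes, zero at the start; "wrist_torque": the same for the moment, N m; "opening": opening from 0.0 (shut) to 1.0 (fully open).
Only numpy, scipy, OpenCV 4.12 (cv2) and the standard library are available. Lean on these libraries where they do the work, as an engineer would, in place of code of your own. Each camera call takes 0.05 s, during which the arm holds its last target.

## Working session

There is one attempt and no reset: what is moved stays moved. The work goes in short steps, Python scripts to look and compute and a shell command to move; the robot and the scene stay as the last step left them, time stands still between calls to the robot, and variables do not carry over. Pictures are saved under pics/ and viewed, and the job is handed in when it is done.

```bash
mkdir -p pics; python3 - <<'E'
from rig import *
import cv2
s=sense();print({k:(v if isinstance(v,(int,float)) else [round(float(x),3) for x in v]) for k,v in s.items()})
for n in("scene","top"):
    f=grab_frame(n);cv2.imwrite(f"pics/{n}0.png",f["pixels"][:,:,::-1]);print(n,f["K"],f["extrinsics"])
    for t in("jig","jaw_face","yellow_gauge","yellow_gauge_grip","red_gauge_grip","mallet","parts_bin"):
        for m in masks_of(n,t)[:2]: print(t,round(m["conf"],2),m["centre"],m["pixels"].sum())
E
```

```text
{'clock': 0.0, 'qpos': [1.339, 0.354, 1.634, -0.0, 1.155, -0.002], 'qvel': [-0.001, 0.002, 0.0, 0.001, -0.001, 0.001], 'joint_efforts': [0.001, -60.526, -34.207, 0.0, 0.009, 0.0], 'eef_pos': [142.239, 608.086, 230.57], 'tcp_rot': [-3.14, 0.0, 2.912], 'contact_force': [-0.381, -0.592, 0.102], 'wrist_torque': [0.028, -0.072, -0.02], 'opening': 1.0030211999859284}
scene [[570.16710745   0.         325.2077278 ]
 [  0.         570.16710745 252.46041661]
 [  0.           0.           1.        ]] [[ 3.89499437e-01  6.36115048e-01 -6.66068941e-01  1.29045649e+03]
 [ 9.21023112e-01 -2.66990692e-01  2.83606059e-01 -3.12034162e+02]
 [ 2.57187420e-03 -7.23929290e-01 -6.89869385e-01  8.19619881e+02]
 [ 0.00000000e+00  0.00000000e+00  0.00000000e+00  1.00000000e+00]]
jig 0.67 [298.4, 321.9] 3889
jaw_face 0.93 [285.9, 333.0] 875
yellow_gauge 0.65 [193.6, 437.0] 1231
yellow_gauge_grip 0.61 [193.8, 436.6] 1228
red_gauge_grip 0.62 [255.5, 162.8] 1067
mallet 0.63 [378.9, 194.1] 3907
mallet 0.61 [194.0, 441.4] 1260
parts_bin 0.82 [248.6, 510.0] 5362
top [[582.65996492   0.         313.53154434]
 [  0.         582.65996492 247.81286306]
 [  0.           0.           1.        ]] [[ 2.76762936e-03 -9.95014605e-01  9.96909009e-02  4.04253577e+02]
 [-9.99985239e-01 -3.21993864e-03 -4.37650242e-03  1.13102240e+00]
 [ 4.67568241e-03 -9.96773168e-02 -9.95008829e-01  1.42453764e+03]
 [ 0.00000000e+00  0.00000000e+00  0.00000000e+00  1.00000000e+00]]
jig 0.74 [212.4, 328.2] 2189
jaw_face 0.95 [213.8, 317.7] 357
yellow_gauge 0.75 [295.0, 173.2] 819
yellow_gauge_grip 0.77 [295.3, 168.2] 786
yellow_gauge_grip 0.53 [308.0, 433.6] 758
red_gauge_grip 0.83 [311.3, 433.1] 815
mallet 0.61 [184.9, 432.9] 1812
parts_bin 0.3 [294.3, 169.7] 872
```

View pics/scene0.png

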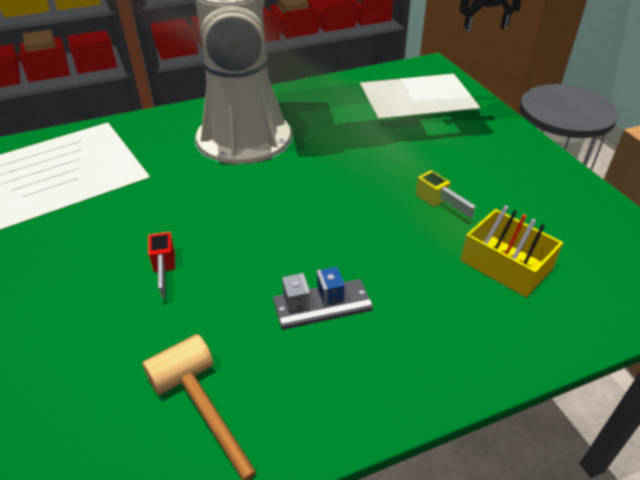

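View pics/top0.png

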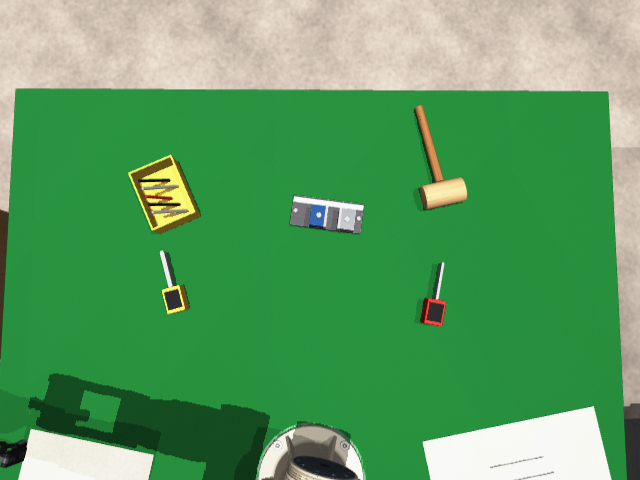

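```bash
python3 - <<'E'
import cv2,numpy as np
a=cv2.imread("pics/top0.png");b=cv2.imread("pics/scene0.png")
r=lambda i,x,y,w,h:cv2.resize(i[y:y+h,x:x+w],(400,300),interpolation=cv2.INTER_NEAREST)
o=np.vstack([np.hstack([r(a,287,185,80,60),r(a,135,240,100,75)]),np.hstack([r(b,260,250,120,90),r(b,405,160,80,60)])])
cv2.imwrite("pics/crop0.png",o)
E
```

```text
(no output)
```

View pics/crop0.png

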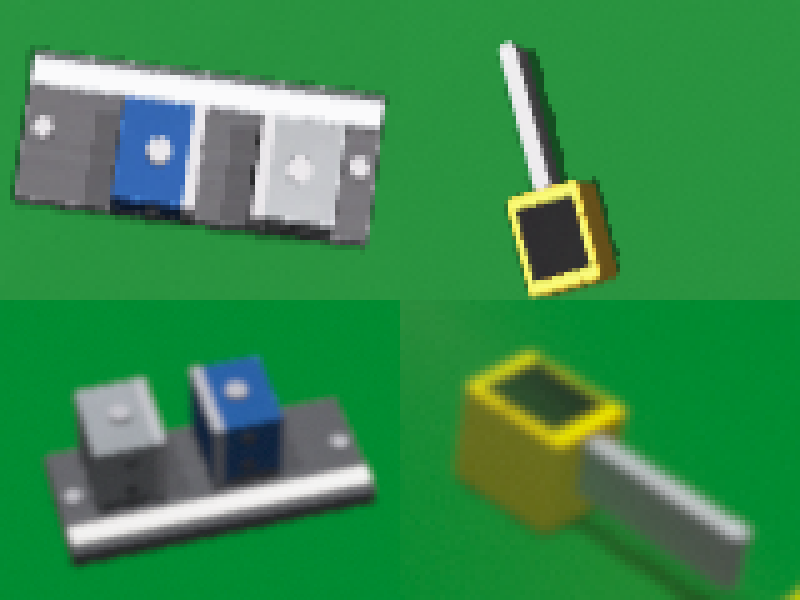

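```bash
cat > h.py <<'E'
import cv2,numpy as np
from scipy.optimize import minimize
S=4
def proj(f,P):
    T=np.linalg.inv(f["extrinsics"]);c=P@T[:3,:3].T+T[:3,3];u=c@f["K"].T;return u[:,:2]/u[:,2:]
def box(x0,x1,y0,y1,z0,z1):
    return np.array([[x,y,z] for x in(x0,x1) for y in(y0,y1) for z in(z0,z1)],float)
def place(P,x,y,a,z=0):
    c,s=np.cos(a),np.sin(a);return P@np.array([[c,s,0],[-s,c,0],[0,0,1]])+[x,y,z]
def render(f,boxes,win):
    x0,y0,x1,y1=win;m=np.zeros(((y1-y0)*S,(x1-x0)*S),np.uint8)
    for b in boxes:
        p=(proj(f,b)+.5-[x0,y0])*S-.5
        h=cv2.convexHull(p.astype(np.float32))
        cv2.fillConvexPoly(m,np.round(h*16).astype(np.int32),255,shift=4)
    return cv2.resize(m,(x1-x0,y1-y0),interpolation=cv2.INTER_AREA)/255.
def nongreen(f,win):
    x0,y0,x1,y1=win;p=f["pixels"][y0:y1,x0:x1].astype(float)
    g=p[...,1]-np.maximum(p[...,0],p[...,2])   # strongly green
    r=g/np.maximum(p[...,1],1)
    return np.clip((0.5-r)/0.25,0,1)
def fit(views,boxes,x0,steps):
    def cost(v): return sum(((render(f,boxes(v),w)-m)**2).sum() for f,w,m in views)
    best=None
    for k in range(3):
        s0=x0 if best is None else best.x
        sim=np.vstack([s0]+[s0+np.eye(len(s0))[i]*steps[i]*(1 if k%2==0 else -.4) for i in range(len(s0))])
        best=minimize(cost,s0,method="Nelder-Mead",options=dict(initial_simplex=sim,xatol=.01,fatol=.01,maxiter=600))
    return best
HB=box(-30,30,-22,22,0,52);BL=box(30,120,-5,5,18,46)
gauge=lambda v:[place(HB,*v),place(BL,*v)]
BED=box(-25,50,-60,115,0,12);FJ=box(-25,25,-40,0,0,59)
jig=lambda v:[place(BED,*v[:3]),place(FJ,*v[:3]),place(box(-25,25,v[3],v[3]+40,14,59),*v[:3])]
def win_of(f,boxes,pad=8):
    p=proj(f,np.vstack(boxes));a=np.floor(p.min(0)-pad).astype(int);b=np.ceil(p.max(0)+pad).astype(int)
    return max(a[0],0),max(a[1],0),min(b[0],640),min(b[1],480)
def ground(f,rc,z):
    d=f["extrinsics"][:3,:3]@np.linalg.solve(f["K"],[rc[1],rc[0],1]);o=f["extrinsics"][:3,3]
    return o+d*(z-o[2])/d[2]
E
python3 - <<'E'
from rig import *
from h import *
fs={n:grab_frame(n) for n in("scene","top")}
def p2(r,c,z): return ground(fs["top"],(r,c),z)[:2]
n=p2(252,163.5,46);g=p2(295,173.5,52);print(n,g,np.linalg.norm(n-g))
def run(boxes,x0,steps,tag):
  res=[]
  for names in(("top",),("scene",),("top","scene")):
    V=[]
    for k in names:
        w=win_of(fs[k],boxes(x0));V.append((fs[k],w,nongreen(fs[k],w)))
    b=fit(V,boxes,np.array(x0,float),steps);print(tag,names,np.round(b.x,3),round(b.fun,1),[round(v[2].sum()) for v in V]);res.append(b.x)
  return res
a=np.arctan2(*(n-g)[::-1]); r1=run(gauge,[g[0],g[1],a],[8,8,.1],"gauge")
j=p2(218,333,59);print(j)
# jig x dir: up in the image, mirrored y left
e=p2(191,296,12)-p2(198,364,12);a=np.arctan2(e[1],e[0])-np.pi/2;print(a)
run(jig,[j[0],j[1],a,25],[10,10,.05,6],"jig")
r=p2(311,433,52);n=p2(264,442,46);print("red",r,n)
for k in fs:
    f=fs[k];p=f["pixels"].copy()
    for b in gauge(r1[2]): cv2.polylines(p,[np.round(cv2.convexHull(proj(f,b).astype(np.float32))).astype(int)],True,(255,0,255))
    cv2.imwrite(f"pics/ov_{k}.png",p[:,:,::-1])
E
```

```text
[531.23164071 351.1008413 ] [429.46235409 323.27076416] 105.50592823454514
gauge ('top',) [4.19847e+02 3.24726e+02 2.80000e-01] 18.1 [869]
gauge ('scene',) [4.20541e+02 3.24643e+02 2.74000e-01] 141.2 [1339]
gauge ('top', 'scene') [4.19971e+02 3.25003e+02 2.73000e-01] 162.1 [869, 1339]
[612.16401093 -50.77834891]
-0.10038942247734783
jig ('top',) [ 6.14051e+02 -6.24460e+01 -1.28000e-01  3.52520e+01] 12.8 [2204]
jig ('scene',) [ 6.13252e+02 -6.16950e+01 -1.26000e-01  2.69040e+01] 47.9 [3945]
jig ('top', 'scene') [ 6.13655e+02 -6.20250e+01 -1.28000e-01  2.71570e+01] 74.2 [2204, 3945]
red [ 393.80858377 -285.38340939] [ 504.7424941  -309.98146776]
```

```bash
cat > w.py <<'E'
import sys,numpy as np
from rig import sense
from scipy.spatial.transform import Rotation as Ro
J=(613.7,-62.1,-.128)
def st(): 
    s=sense();return np.array(s["eef_pos"]),Ro.from_euler("xyz",s["tcp_rot"]),s
def jw(x,y):
    c,s_=np.cos(J[2]),np.sin(J[2]);return np.array([J[0]+c*x-s_*y,J[1]+s_*x+c*y])
def show(target=None,yaw=None):
    p,R,s=st();y=s["tcp_rot"][2]
    c,s_=np.cos(J[2]),np.sin(J[2]);d=p[:2]-J[:2];F=np.array(s["contact_force"])
    print("t",round(s["clock"],2),"pos",p.round(1),"yaw",round(y,4),"jig",(np.array([c*d[0]+s_*d[1],-s_*d[0]+c*d[1]])).round(1),"F",F.round(1),"Fjig",(c*F[0]+s_*F[1]).round(1),(-s_*F[0]+c*F[1]).round(1),"open",round(s["opening"]*85.4,1))
    if target is not None:
        print("tool delta mm",R.inv().apply(np.array(target)-p).round(1))
        if yaw is not None: print("spin deg",round(-np.degrees((yaw-y+np.pi)%(2*np.pi)-np.pi),2))
E
python3 -c "
from w import *
show((420.3,324.8,231),np.pi+.277)"
```

```text
t 0.9 pos [142.3 608.6 231.3] yaw 2.9118 jig [-553.1  605. ] F [ 0.3 -0.2 -0.3] Fjig 0.3 -0.1 open 85.9
tool delta mm [-3.353e+02 -2.130e+02  3.000e-01]
spin deg -29.04
```

```bash
python3 -m inch '[{"tx":-0.0419,"ty":-0.0266},{"tx":-0.0419,"ty":-0.0266},{"tx":-0.0419,"ty":-0.0266},{"tx":-0.0419,"ty":-0.0266},{"tx":-0.0419,"ty":-0.0266},{"tx":-0.0419,"ty":-0.0266},{"tx":-0.0419,"ty":-0.0266},{"tx":-0.0419,"ty":-0.0266}]'
python3 -m inch '[{"spin":-7.26,"tz":0.02},{"spin":-7.26,"tz":0.02},{"spin":-7.26,"tz":0.02},{"spin":-7.26,"tz":0.02},{},{},{},{}]'
python3 -c "
from w import *
show((420.3,324.8,10),np.pi+.277)"
```

```text
t 0.9 pos [142.3 608.6 231.3] yaw 2.9118 jig [-553.1  605. ] F [ 0.3 -0.2 -0.3] Fjig 0.3 -0.1 open 85.9
tool delta mm [-335.3 -213.   221.3]
spin deg -29.04$[0]: bad value
$[0]: bad value
```

```bash
python3 -m inch '[{"gripper":0.085,"tx":-0.0419,"ty":-0.0266,"tz":0,"spin":0},{"gripper":0.085,"tx":-0.0419,"ty":-0.0266,"tz":0,"spin":0},{"gripper":0.085,"tx":-0.0419,"ty":-0.0266,"tz":0,"spin":0},{"gripper":0.085,"tx":-0.0419,"ty":-0.0266,"tz":0,"spin":0},{"gripper":0.085,"tx":-0.0419,"ty":-0.0266,"tz":0,"spin":0},{"gripper":0.085,"tx":-0.0419,"ty":-0.0266,"tz":0,"spin":0},{"gripper":0.085,"tx":-0.0419,"ty":-0.0266,"tz":0,"spin":0},{"gripper":0.085,"tx":-0.0419,"ty":-0.0266,"tz":0,"spin":0}]'
python3 -c "
from w import *
show((420.3,324.8,10),np.pi+.277)"
```

```text
clock: 1.7
eef_pos: [421.5, 323.4, 231.6]
tcp_rot: [3.141, 0.0, 2.912]
contact_force: [0.4, 0.7, -0.1]
opening: 0.999
t 1.7 pos [421.5 323.4 231.6] yaw 2.9119 jig [-239.8  357.9] F [ 0.4  0.7 -0.1] Fjig 0.3 0.7 open 85.3
tool delta mm [  1.6   0.9 221.6]
spin deg -29.03
```

```bash
python3 -m inch '[{"gripper":0.085,"tx":0.001,"ty":0.001,"tz":0.03,"spin":-7.26},{"gripper":0.085,"tx":0,"ty":0,"tz":0.03,"spin":-7.26},{"gripper":0.085,"tx":0,"ty":0,"tz":0.03,"spin":-7.26},{"gripper":0.085,"tx":0,"ty":0,"tz":0.03,"spin":-7.26},{"gripper":0.085,"tx":0,"ty":0,"tz":0,"spin":0},{"gripper":0.085,"tx":0,"ty":0,"tz":0,"spin":0},{"gripper":0.085,"tx":0,"ty":0,"tz":0,"spin":0},{"gripper":0.085,"tx":0,"ty":0,"tz":0,"spin":0}]'
python3 - <<'E'
from w import *
from rig import grab_frame
import cv2
show((420.3,324.8,10),np.pi+.277)
p=grab_frame("scene")["pixels"][120:280,340:560,::-1];cv2.imwrite("pics/s1.png",cv2.resize(p,None,fx=3,fy=3))
E
```

```text
clock: 2.5
eef_pos: [420.4, 327.0, 112.9]
tcp_rot: [3.141, 0.003, -2.866]
contact_force: [0.1, -0.1, -0.1]
opening: 0.993
t 2.5 pos [420.4 327.  112.9] yaw -2.8661 jig [-241.4  361.2] F [ 0.1 -0.1 -0.1] Fjig 0.1 -0.1 open 84.8
tool delta mm [  1.   -2.2 102.9]
spin deg -0.09
```

View pics/s1.png

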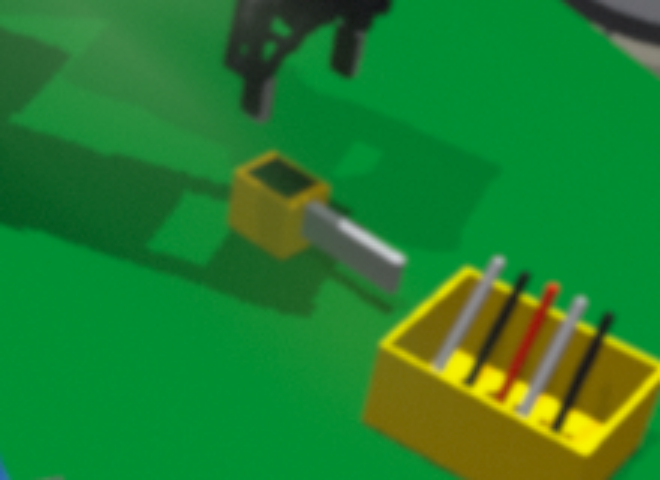

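The gripper is directly above the yellow handle (crop 280,200), with the fingers either side and the bin clear. Lowering.

```bash
python3 -m inch '[{"gripper":0.085,"tx":0.001,"ty":-0.002,"tz":0.02,"spin":0},{"gripper":0.085,"tx":0,"ty":0,"tz":0.02,"spin":0},{"gripper":0.085,"tx":0,"ty":0,"tz":0.02,"spin":0},{"gripper":0.085,"tx":0,"ty":0,"tz":0.02,"spin":0},{"gripper":0.085,"tx":0,"ty":0,"tz":0.014,"spin":0},{"gripper":0.085,"tx":0,"ty":0,"tz":0.006,"spin":0},{"gripper":0.085,"tx":0,"ty":0,"tz":0,"spin":0},{"gripper":0.085,"tx":0,"ty":0,"tz":0,"spin":0}]'
python3 -c "
from w import *
show((420.3,324.8,10),np.pi+.277)"
```

```text
clock: 3.35
eef_pos: [419.5, 324.4, 11.9]
tcp_rot: [3.141, 0.001, -2.865]
contact_force: [0.5, 0.5, 0.2]
opening: 0.994
t 3.35 pos [419.5 324.4  11.9] yaw -2.8647 jig [-241.9  358.5] F [0.5 0.5 0.2] Fjig 0.4 0.5 open 84.8
tool delta mm [-0.8  0.2  1.9]
spin deg -0.0
```

Close on the handle.

```bash
python3 -m inch '[{"gripper":0.06,"tx":0,"ty":0,"tz":0,"spin":0},{"gripper":0.052,"tx":0,"ty":0,"tz":0,"spin":0},{"gripper":0.044,"tx":0,"ty":0,"tz":0,"spin":0},{"gripper":0.036,"tx":0,"ty":0,"tz":0,"spin":0},{"gripper":0.036,"tx":0,"ty":0,"tz":0,"spin":0},{"gripper":0.036,"tx":0,"ty":0,"tz":0,"spin":0},{"gripper":0.036,"tx":0,"ty":0,"tz":0,"spin":0},{"gripper":0.036,"tx":0,"ty":0,"tz":0,"spin":0}]' 50
python3 -c "
from w import *
show((420.3,324.8,10),np.pi+.277)"
```

```text
clock: 4.15
eef_pos: [419.4, 324.3, 11.9]
tcp_rot: [3.141, 0.001, -2.865]
contact_force: [-1.0, 0.3, 6.8]
opening: 0.505
t 4.15 pos [419.4 324.3  11.9] yaw -2.8646 jig [-242.   358.4] F [-1.   0.3  6.8] Fjig -1.0 0.2 open 43.1
tool delta mm [-1.   0.2  1.9]
spin deg 0.0
```

```bash
python3 -m inch '[{"gripper":0.036,"tx":0,"ty":0,"tz":-0.01,"spin":0},{"gripper":0.036,"tx":0,"ty":0,"tz":-0.015,"spin":0},{"gripper":0.036,"tx":0,"ty":0,"tz":-0.015,"spin":0},{"gripper":0.036,"tx":0,"ty":0,"tz":0,"spin":5.8},{"gripper":0.036,"tx":0,"ty":0,"tz":0,"spin":5.8},{"gripper":0.036,"tx":0,"ty":0,"tz":0,"spin":5.8},{"gripper":0.036,"tx":0,"ty":0,"tz":0,"spin":5.8},{"gripper":0.036,"tx":0,"ty":0,"tz":0,"spin":0}]'
python3 -c "
from w import *
show((*jw(-185,9),50),np.pi-.128)"
```

```text
clock: 4.95
eef_pos: [418.9, 323.9, 51.6]
tcp_rot: [-3.141, -0.0, 3.012]
contact_force: [-0.3, -0.0, -2.4]
opening: 0.508
t 4.95 pos [418.9 323.9  51.6] yaw 3.0123 jig [-242.5  357.9] F [-0.3 -0.  -2.4] Fjig -0.3 -0.1 open 43.4
tool delta mm [ -57.9 -348.9    1.6]
spin deg -0.08
```

```bash
python3 -m inch '[{"gripper":0.036,"tx":-0.007,"ty":-0.02,"tz":0,"spin":0},{"gripper":0.036,"tx":-0.008,"ty":-0.049,"tz":0,"spin":0},{"gripper":0.036,"tx":-0.008,"ty":-0.049,"tz":0,"spin":0},{"gripper":0.036,"tx":-0.008,"ty":-0.049,"tz":0,"spin":0},{"gripper":0.036,"tx":-0.008,"ty":-0.049,"tz":0,"spin":0},{"gripper":0.036,"tx":-0.008,"ty":-0.049,"tz":0,"spin":0},{"gripper":0.036,"tx":-0.007,"ty":-0.045,"tz":0,"spin":0},{"gripper":0.036,"tx":-0.004,"ty":-0.039,"tz":0,"spin":-0.08}]'
python3 -m inch '[{"gripper":0.036,"tx":0,"ty":0,"tz":0,"spin":0},{"gripper":0.036,"tx":0,"ty":0,"tz":0,"spin":0},{"gripper":0.036,"tx":0,"ty":0,"tz":0.01,"spin":0},{"gripper":0.036,"tx":0,"ty":0,"tz":0.01,"spin":0},{"gripper":0.036,"tx":0,"ty":0,"tz":0.01,"spin":0},{"gripper":0.036,"tx":0,"ty":0,"tz":0.005,"spin":0},{"gripper":0.036,"tx":0,"ty":0,"tz":0,"spin":0},{"gripper":0.036,"tx":0,"ty":0,"tz":0,"spin":0}]'
python3 - <<'E'
from w import *
from h import *
from rig import grab_frame
show((*jw(-185,9),14),np.pi-.128)
t=grab_frame("top");s=grab_frame("scene")
r=lambda f,x,y,w,h:cv2.resize(f["pixels"][y:y+h,x:x+w,::-1],(400,300),interpolation=cv2.INTER_NEAREST)
cv2.imwrite("pics/c2.png",np.hstack([r(t,270,185,120,90),r(s,240,200,160,120)]))
E
```

```text
clock: 5.75
eef_pos: [432.1, -31.7, 51.7]
tcp_rot: [-3.142, 0.001, 3.018]
contact_force: [0.5, -0.3, -2.4]
opening: 0.507
clock: 6.55
eef_pos: [432.0, -29.3, 16.0]
tcp_rot: [-3.142, -0.001, 3.016]
contact_force: [0.2, -0.1, -2.5]
opening: 0.51
t 6.55 pos [432.  -29.3  16. ] yaw 3.0157 jig [-184.4    9.4] F [ 0.2 -0.1 -2.5] Fjig 0.2 -0.1 open 43.5
tool delta mm [ 0.6 -0.4  2. ]
spin deg 0.12
```

View pics/c2.png

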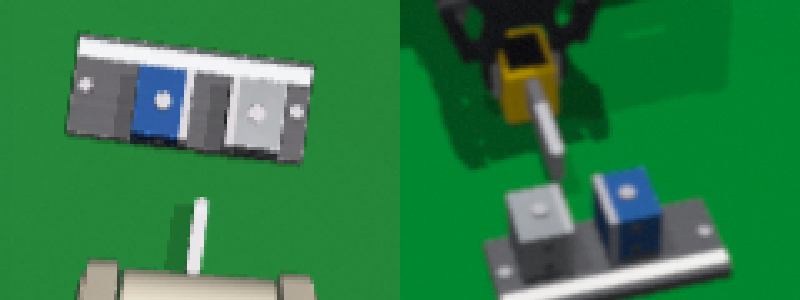

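```bash
python3 - <<'E'
from w import *
from h import *
from rig import grab_frame
p,R,s=st();a=s["tcp_rot"][2]-np.pi
g=(p[0]+.8*np.cos(a),p[1],a)
jx=(J[0],J[1],J[2],27)
out=[]
for n,(x,y,w,h) in(("top",(270,185,120,90)),("scene",(240,200,160,120))):
    f=grab_frame(n);k=400/w
    im=cv2.resize(f["pixels"][y:y+h,x:x+w,::-1],(400,300),interpolation=cv2.INTER_NEAREST)
    for b in [place(BL,*g,4)]+jig(jx):
        q=(proj(f,b)+.5-[x,y])*k
        cv2.polylines(im,[np.round(cv2.convexHull(q.astype(np.float32))).astype(int)],True,(255,0,255))
    out.append(im)
cv2.imwrite("pics/c3.png",np.hstack(out))
E
```

```text
(no output)
```

View pics/c3.png

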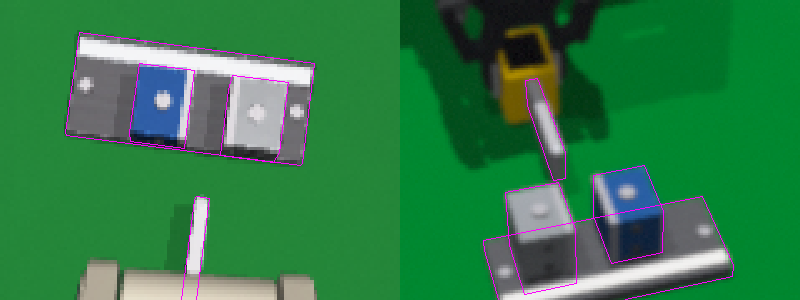

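```bash
python3 -m inch '[{"gripper":0.036,"tx":-0.006,"ty":0,"tz":0.001,"spin":0.1},{"gripper":0.036,"tx":-0.012,"ty":0,"tz":0,"spin":0},{"gripper":0.036,"tx":-0.012,"ty":0,"tz":0,"spin":0},{"gripper":0.036,"tx":-0.012,"ty":0,"tz":0,"spin":0},{"gripper":0.036,"tx":-0.012,"ty":0,"tz":0,"spin":0},{"gripper":0.036,"tx":-0.012,"ty":0,"tz":0,"spin":0},{"gripper":0.036,"tx":-0.012,"ty":0,"tz":0,"spin":0},{"gripper":0.036,"tx":-0.007,"ty":0,"tz":0,"spin":0}]'
python3 -m inch '[{"gripper":0.036,"tx":0,"ty":0,"tz":0,"spin":0},{"gripper":0.036,"tx":0,"ty":-0.0005,"tz":0.0005,"spin":0},{"gripper":0.036,"tx":0,"ty":-0.0005,"tz":0.0005,"spin":0},{"gripper":0.036,"tx":0,"ty":-0.0005,"tz":0.0005,"spin":0},{"gripper":0.036,"tx":0,"ty":-0.0005,"tz":0.0005,"spin":0},{"gripper":0.036,"tx":0,"ty":-0.0005,"tz":0,"spin":0},{"gripper":0.036,"tx":0,"ty":0,"tz":0,"spin":0},{"gripper":0.036,"tx":0,"ty":0,"tz":0,"spin":0}]'
python3 -c "
from w import *
show((*jw(-98.8,5.5),12),np.pi-.128)"
```

```text
clock: 7.55
eef_pos: [518.0, -40.6, 15.3]
tcp_rot: [3.142, 0.001, 3.013]
contact_force: [-0.0, 0.5, -2.1]
opening: 0.509
clock: 8.35
eef_pos: [516.1, -42.9, 13.3]
tcp_rot: [3.142, -0.0, 3.013]
contact_force: [-0.4, 0.2, -2.9]
opening: 0.509
t 8.35 pos [516.1 -42.9  13.3] yaw 3.0133 jig [-99.3   6.6] F [-0.4  0.2 -2.9] Fjig -0.4 0.2 open 43.5
tool delta mm [-0.5 -1.1  1.3]
spin deg -0.02
```

```bash
python3 -m inch '[{"gripper":0.036,"tx":0,"ty":-0.0003,"tz":0.0004,"spin":0},{"gripper":0.036,"tx":0,"ty":-0.0003,"tz":0.0004,"spin":0},{"gripper":0.036,"tx":0,"ty":-0.0002,"tz":0.0003,"spin":0},{"gripper":0.036,"tx":0,"ty":0,"tz":0,"spin":0},{"gripper":0.036,"tx":0,"ty":0,"tz":0,"spin":0},{"gripper":0.036,"tx":0,"ty":0,"tz":0,"spin":0},{"gripper":0.036,"tx":0,"ty":0,"tz":0,"spin":0},{"gripper":0.036,"tx":0,"ty":0,"tz":0,"spin":0}]'
python3 -c "
from w import *
show((*jw(-98.8,5.5),12),np.pi-.128)"
```

```text
clock: 9.15
eef_pos: [516.1, -43.7, 12.2]
tcp_rot: [-3.142, 0.0, 3.013]
contact_force: [-0.3, 0.2, -2.7]
opening: 0.509
t 9.15 pos [516.1 -43.7  12.2] yaw 3.0133 jig [-99.2   5.8] F [-0.3  0.2 -2.7] Fjig -0.4 0.2 open 43.4
tool delta mm [-0.4 -0.3  0.2]
spin deg -0.01
```

```bash
python3 -m inch '[{"gripper":0.036,"tx":0,"ty":-0.0002,"tz":0.0002,"spin":0},{"gripper":0.036,"tx":0,"ty":-0.0002,"tz":0.0001,"spin":0},{"gripper":0.036,"tx":0,"ty":-0.0002,"tz":0,"spin":0},{"gripper":0.036,"tx":0,"ty":-0.0002,"tz":0,"spin":0},{"gripper":0.036,"tx":0,"ty":0,"tz":0,"spin":0},{"gripper":0.036,"tx":0,"ty":0,"tz":0,"spin":0},{"gripper":0.036,"tx":0,"ty":0,"tz":0,"spin":0},{"gripper":0.036,"tx":0,"ty":0,"tz":0,"spin":0}]'
python3 -c "
from w import *
show((*jw(-98.8,5.0),12),np.pi-.128)"
```

```text
clock: 9.95
eef_pos: [516.0, -44.5, 11.9]
tcp_rot: [-3.142, 0.0, 3.013]
contact_force: [-0.7, 1.4, 0.0]
opening: 0.506
t 9.95 pos [516.  -44.5  11.9] yaw 3.0134 jig [-99.1   5. ] F [-0.7  1.4  0. ] Fjig -0.8 1.3 open 43.2
tool delta mm [-0.3 -0.  -0.1]
spin deg -0.01
```

```bash
python3 -m inch '[{"gripper":0.05,"tx":0,"ty":0,"tz":0,"spin":0},{"gripper":0.065,"tx":0,"ty":0,"tz":0,"spin":0},{"gripper":0.07,"tx":0,"ty":0,"tz":0,"spin":0},{"gripper":0.07,"tx":0,"ty":0,"tz":0,"spin":0},{"gripper":0.07,"tx":0,"ty":0,"tz":-0.01,"spin":0},{"gripper":0.07,"tx":0,"ty":0,"tz":-0.025,"spin":0},{"gripper":0.07,"tx":0,"ty":0,"tz":-0.035,"spin":0},{"gripper":0.07,"tx":0,"ty":0,"tz":-0.035,"spin":0}]'
python3 -c "
from w import *
show((*jw(0,104),116),np.pi-.128)"
```

```text
clock: 10.75
eef_pos: [515.5, -44.4, 118.4]
tcp_rot: [-3.142, -0.001, 3.013]
contact_force: [1.1, -0.7, 0.4]
opening: 0.823
t 10.75 pos [515.5 -44.4 118.4] yaw 3.0134 jig [-99.6   5. ] F [ 1.1 -0.7  0.4] Fjig 1.2 -0.5 open 70.3
tool delta mm [-99.6  99.    2.4]
spin deg -0.01
```

```bash
python3 -m inch '[{"gripper":0,"tx":-0.01,"ty":0.01,"tz":0,"spin":0},{"gripper":0,"tx":-0.02,"ty":0.02,"tz":0,"spin":0},{"gripper":0,"tx":-0.03,"ty":0.03,"tz":0,"spin":0},{"gripper":0,"tx":-0.025,"ty":0.025,"tz":0,"spin":0},{"gripper":0,"tx":-0.0146,"ty":0.014,"tz":0,"spin":0},{"gripper":0,"tx":0,"ty":0,"tz":0,"spin":0},{"gripper":0,"tx":0,"ty":0,"tz":0.01,"spin":0},{"gripper":0,"tx":0,"ty":0,"tz":0.02,"spin":0}]'
python3 - <<'E'
from w import *
from h import *
from rig import grab_frame
show((*jw(0,104),22),np.pi-.128)
t=grab_frame("top");s=grab_frame("scene")
r=lambda f,x,y,w,h:cv2.resize(f["pixels"][y:y+h,x:x+w,::-1],(400,300),interpolation=cv2.INTER_NEAREST)
cv2.imwrite("pics/c4.png",np.hstack([r(t,270,185,120,90),r(s,240,200,160,120)]))
E
```

```text
clock: 11.55
eef_pos: [627.2, 40.5, 87.0]
tcp_rot: [3.142, 0.001, 3.013]
contact_force: [-1.1, 0.0, -0.4]
opening: -0.001
t 11.55 pos [627.2  40.5  87. ] yaw 3.0132 jig [  0.2 103.5] F [-1.1  0.  -0.4] Fjig -1.1 -0.1 open -0.1
tool delta mm [ 0.3  0.5 65. ]
spin deg -0.02
```

View pics/c4.png

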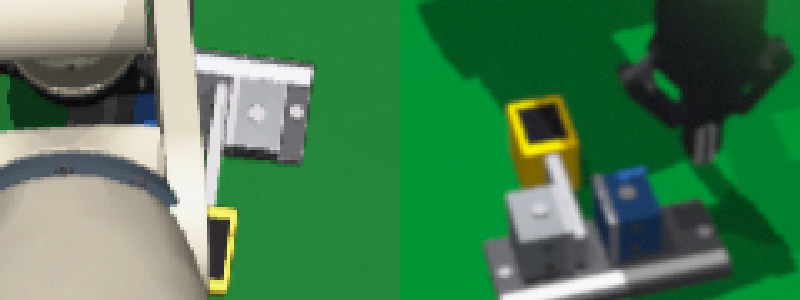

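```bash
python3 -m inch '[{"gripper":0,"tx":0,"ty":0,"tz":0.01,"spin":0},{"gripper":0,"tx":0,"ty":0,"tz":0.015,"spin":0},{"gripper":0,"tx":0,"ty":0,"tz":0.015,"spin":0},{"gripper":0,"tx":0,"ty":0,"tz":0.01,"spin":0},{"gripper":0,"tx":0,"ty":0,"tz":0.004,"spin":0},{"gripper":0,"tx":0,"ty":-0.004,"tz":0,"spin":0},{"gripper":0,"tx":0,"ty":-0.005,"tz":0,"spin":0},{"gripper":0,"tx":0,"ty":-0.003,"tz":0,"spin":0}]'
python3 -c "
from w import *
show((*jw(0,82),32),np.pi-.128)"
```

```text
clock: 12.45
eef_pos: [626.2, 28.6, 33.4]
tcp_rot: [3.142, 0.001, 3.013]
contact_force: [-0.9, -0.7, -0.1]
opening: 0.005
t 12.45 pos [626.2  28.6  33.4] yaw 3.0132 jig [ 0.8 91.5] F [-0.9 -0.7 -0.1] Fjig -0.8 -0.8 open 0.4
tool delta mm [ 0.8 -9.5  1.4]
spin deg -0.02
```

```bash
for i in 1; do python3 -m inch '[{"gripper":0,"tx":0,"ty":-0.0015,"tz":0,"spin":0},{"gripper":0,"tx":0,"ty":-0.0015,"tz":0,"spin":0},{"gripper":0,"tx":0,"ty":-0.0015,"tz":0,"spin":0},{"gripper":0,"tx":0,"ty":-0.0015,"tz":0,"spin":0},{"gripper":0,"tx":0,"ty":-0.0015,"tz":0,"spin":0},{"gripper":0,"tx":0,"ty":-0.0015,"tz":0,"spin":0},{"gripper":0,"tx":0,"ty":-0.0015,"tz":0,"spin":0},{"gripper":0,"tx":0,"ty":-0.0015,"tz":0,"spin":0}]'; done
python3 -c "
from w import *
show()"
```

```text
clock: 13.25
eef_pos: [624.3, 17.1, 32.9]
tcp_rot: [3.141, -0.0, 3.013]
contact_force: [0.4, 2.9, 0.2]
opening: 0.002
t 13.25 pos [624.3  17.1  32.9] yaw 3.0133 jig [ 0.4 79.9] F [0.4 2.9 0.2] Fjig 0.0 3.0 open 0.1
```

```bash
python3 -m inch '[{"gripper":0,"tx":0,"ty":-0.0015,"tz":0,"spin":0},{"gripper":0,"tx":0,"ty":-0.0015,"tz":0,"spin":0},{"gripper":0,"tx":0,"ty":-0.0015,"tz":0,"spin":0},{"gripper":0,"tx":0,"ty":-0.0015,"tz":0,"spin":0},{"gripper":0,"tx":0,"ty":-0.0015,"tz":0,"spin":0},{"gripper":0,"tx":0,"ty":-0.0015,"tz":0,"spin":0},{"gripper":0,"tx":0,"ty":-0.001,"tz":0,"spin":0},{"gripper":0,"tx":0,"ty":0,"tz":0,"spin":0}]'
python3 - <<'E'
from w import *
from h import *
from rig import grab_frame
show()
f=grab_frame("scene")
im=cv2.resize(f["pixels"][230:335,260:400,::-1],(700,525),interpolation=cv2.INTER_NEAREST)
cv2.imwrite("pics/c5.png",im)
E
```

```text
clock: 14.05
eef_pos: [623.0, 7.0, 32.9]
tcp_rot: [-3.141, -0.0, 3.013]
contact_force: [0.9, 2.1, -0.0]
opening: -0.002
t 14.05 pos [623.    7.   32.9] yaw 3.0134 jig [ 0.4 69.7] F [ 0.9  2.1 -0. ] Fjig 0.6 2.2 open -0.2
```

View pics/c5.png

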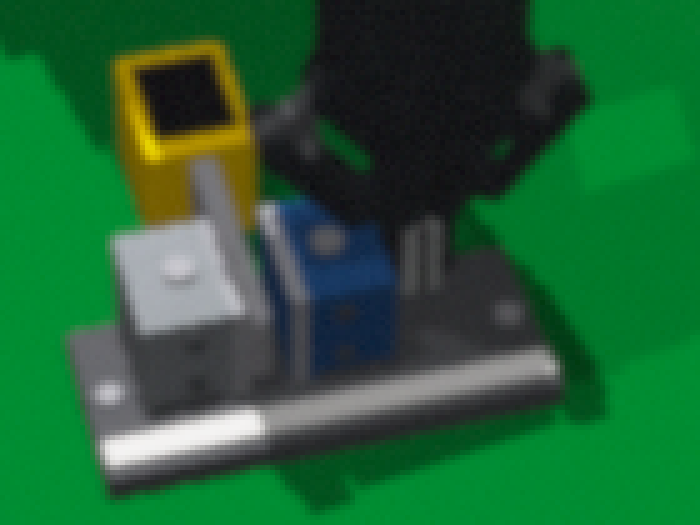

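```bash
python3 -m inch '[{"gripper":0,"tx":0,"ty":-0.0005,"tz":0,"spin":0},{"gripper":0,"tx":0,"ty":-0.0005,"tz":0,"spin":0},{"gripper":0,"tx":0,"ty":-0.0005,"tz":0,"spin":0},{"gripper":0,"tx":0,"ty":-0.0005,"tz":0,"spin":0},{"gripper":0,"tx":0,"ty":-0.0005,"tz":0,"spin":0},{"gripper":0,"tx":0,"ty":-0.0005,"tz":0,"spin":0},{"gripper":0,"tx":0,"ty":-0.0005,"tz":0,"spin":0},{"gripper":0,"tx":0,"ty":-0.0005,"tz":0,"spin":0}]'
python3 -c "
from w import *
show()"
```

```text
clock: 14.9
eef_pos: [622.5, 3.3, 32.9]
tcp_rot: [3.142, 0.0, 3.013]
contact_force: [-0.1, 3.4, -0.6]
opening: 0.001
t 14.9 pos [622.5   3.3  32.9] yaw 3.0134 jig [ 0.4 66. ] F [-0.1  3.4 -0.6] Fjig -0.5 3.4 open 0.1
```

```bash
python3 -m inch '[{"gripper":0,"tx":0,"ty":-0.0003,"tz":0,"spin":0},{"gripper":0,"tx":0,"ty":-0.0003,"tz":0,"spin":0},{"gripper":0,"tx":0,"ty":-0.0003,"tz":0,"spin":0},{"gripper":0,"tx":0,"ty":-0.0003,"tz":0,"spin":0},{"gripper":0,"tx":0,"ty":-0.0003,"tz":0,"spin":0},{"gripper":0,"tx":0,"ty":0,"tz":0,"spin":0},{"gripper":0,"tx":0,"ty":0,"tz":0,"spin":0},{"gripper":0,"tx":0,"ty":0,"tz":0,"spin":0}]'
python3 -c "
from w import *
show()"
```

```text
clock: 15.7
eef_pos: [622.3, 1.8, 32.9]
tcp_rot: [-3.142, -0.0, 3.013]
contact_force: [-1.0, 2.1, -0.5]
opening: 0.001
t 15.7 pos [622.3   1.8  32.9] yaw 3.0134 jig [ 0.4 64.5] F [-1.   2.1 -0.5] Fjig -1.3 2.0 open 0.1
```

```bash
python3 -m inch '[{"gripper":0,"tx":0,"ty":-0.0003,"tz":0,"spin":0},{"gripper":0,"tx":0,"ty":-0.0003,"tz":0,"spin":0},{"gripper":0,"tx":0,"ty":-0.0003,"tz":0,"spin":0},{"gripper":0,"tx":0,"ty":-0.0003,"tz":0,"spin":0},{"gripper":0,"tx":0,"ty":0,"tz":0,"spin":0},{"gripper":0,"tx":0,"ty":0,"tz":0,"spin":0},{"gripper":0,"tx":0,"ty":0,"tz":0,"spin":0},{"gripper":0,"tx":0,"ty":0,"tz":0,"spin":0}]'
python3 -c "
from w import *
show()"
```

```text
clock: 16.5
eef_pos: [622.2, 0.8, 32.9]
tcp_rot: [3.141, 0.0, 3.013]
contact_force: [0.3, 4.5, -0.7]
opening: -0.001
t 16.5 pos [622.2   0.8  32.9] yaw 3.0134 jig [ 0.4 63.5] F [ 0.3  4.5 -0.7] Fjig -0.2 4.5 open -0.1
```

```bash
python3 -m inch '[{"gripper":0,"tx":0,"ty":-0.0002,"tz":0,"spin":0},{"gripper":0,"tx":0,"ty":-0.0002,"tz":0,"spin":0},{"gripper":0,"tx":0,"ty":-0.0002,"tz":0,"spin":0},{"gripper":0,"tx":0,"ty":0,"tz":0,"spin":0},{"gripper":0,"tx":0,"ty":0,"tz":0,"spin":0},{"gripper":0,"tx":0,"ty":0,"tz":0,"spin":0},{"gripper":0,"tx":0,"ty":0,"tz":0,"spin":0},{"gripper":0,"tx":0,"ty":0,"tz":0,"spin":0}]'
python3 - <<'E'
from w import *
from h import *
from rig import grab_frame
show()
f=grab_frame("scene")
im=cv2.resize(f["pixels"][230:335,260:400,::-1],(700,525),interpolation=cv2.INTER_NEAREST)
cv2.imwrite("pics/c6.png",im)
E
```

```text
clock: 17.3
eef_pos: [622.2, 0.7, 32.9]
tcp_rot: [3.141, 0.0, 3.013]
contact_force: [0.2, 8.6, -0.6]
opening: 0.0
t 17.3 pos [622.2   0.7  32.9] yaw 3.0132 jig [ 0.4 63.4] F [ 0.2  8.6 -0.6] Fjig -0.9 8.6 open 0.0
```

View pics/c6.png

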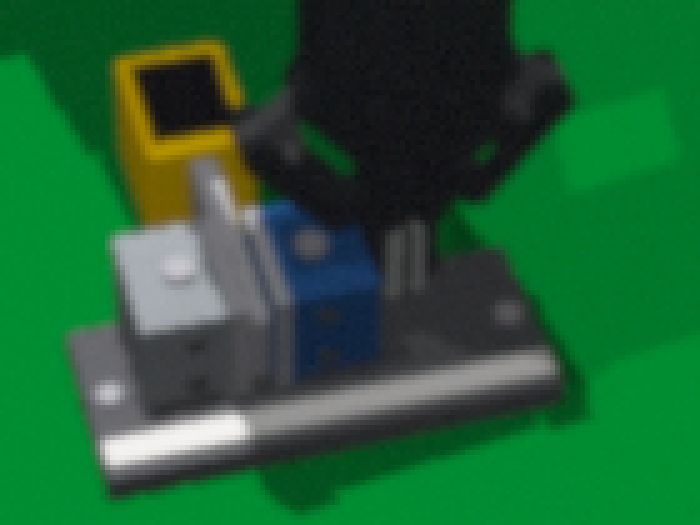

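The blade is held between both jaws and force is up to 8.6 N with hardly any motion, so it has nipped. I'll add a little more to make it certain, then back off.

```bash
python3 -m inch '[{"gripper":0,"tx":0,"ty":-0.0002,"tz":0,"spin":0},{"gripper":0,"tx":0,"ty":0,"tz":0,"spin":0},{"gripper":0,"tx":0,"ty":0,"tz":0,"spin":0},{"gripper":0,"tx":0,"ty":0,"tz":0,"spin":0},{"gripper":0,"tx":0,"ty":0,"tz":0,"spin":0},{"gripper":0,"tx":0,"ty":0,"tz":0,"spin":0},{"gripper":0,"tx":0,"ty":0,"tz":0,"spin":0},{"gripper":0,"tx":0,"ty":0,"tz":0,"spin":0}]'
python3 -c "
from w import *
show()"
python3 -m inch '[{"gripper":0,"tx":0,"ty":0.002,"tz":0,"spin":0},{"gripper":0,"tx":0,"ty":0.008,"tz":0,"spin":0},{"gripper":0,"tx":0,"ty":0.01,"tz":0,"spin":0},{"gripper":0,"tx":0,"ty":0.01,"tz":0,"spin":0},{"gripper":0,"tx":0,"ty":0,"tz":0,"spin":0},{"gripper":0,"tx":0,"ty":0,"tz":-0.03,"spin":0},{"gripper":0,"tx":0,"ty":0,"tz":-0.04,"spin":0},{"gripper":0,"tx":0,"ty":0,"tz":-0.03,"spin":0}]'
python3 -c "
from w import *
show((*jw(-50,5),130),np.pi-.128)"
```

```text
clock: 18.15
eef_pos: [622.2, 0.6, 32.9]
tcp_rot: [3.141, 0.0, 3.013]
contact_force: [1.5, 8.8, -1.8]
opening: -0.0
t 18.15 pos [6.222e+02 6.000e-01 3.290e+01] yaw 3.0131 jig [ 0.4 63.3] F [ 1.5  8.8 -1.8] Fjig 0.4 8.9 open -0.0
clock: 18.95
eef_pos: [626.2, 29.7, 134.7]
tcp_rot: [-3.141, 0.001, 3.014]
contact_force: [-0.4, 0.0, 0.4]
opening: -0.0
t 18.95 pos [626.2  29.7 134.7] yaw 3.0139 jig [ 0.7 92.6] F [-0.4  0.   0.4] Fjig -0.4 -0.0 open -0.0
tool delta mm [ 50.7 -87.6   4.7]
spin deg 0.02
```

```bash
python3 -m inch '[{"gripper":0.024,"tx":0.01,"ty":-0.015,"tz":0,"spin":0},{"gripper":0.024,"tx":0.015,"ty":-0.025,"tz":0,"spin":0},{"gripper":0.024,"tx":0.015,"ty":-0.025,"tz":0,"spin":0},{"gripper":0.024,"tx":0.0077,"ty":-0.0226,"tz":0,"spin":0},{"gripper":0.024,"tx":0,"ty":0,"tz":0,"spin":0},{"gripper":0.024,"tx":0,"ty":0,"tz":0,"spin":0},{"gripper":0.024,"tx":0,"ty":0,"tz":0,"spin":0},{"gripper":0.024,"tx":0,"ty":0,"tz":0,"spin":0}]' 20
python3 - <<'E'
from w import *
from h import *
from rig import grab_frame
show((*jw(-47,5),22),np.pi-.128)
out=[]
g=(*jw(-98.3,5),J[2])
for n,(x,y,w,h) in(("top",(270,185,120,90)),("scene",(240,200,160,120))):
    f=grab_frame(n);k=400/w
    im=cv2.resize(f["pixels"][y:y+h,x:x+w,::-1],(400,300),interpolation=cv2.INTER_NEAREST);im0=im.copy()
    for b in gauge(g)+jig((*J,10)):
        q=(proj(f,b)+.5-[x,y])*k
        cv2.polylines(im,[np.round(cv2.convexHull(q.astype(np.float32))).astype(int)],True,(255,0,255))
    out.append(np.vstack([im0,im]))
cv2.imwrite("pics/c7.png",np.hstack(out))
E
```

```text
clock: 19.75
eef_pos: [567.7, -50.5, 132.7]
tcp_rot: [3.141, 0.0, 3.014]
contact_force: [0.4, 0.2, -0.5]
opening: 0.282
t 19.75 pos [567.7 -50.5 132.7] yaw 3.0142 jig [-47.1   5.6] F [ 0.4  0.2 -0.5] Fjig 0.4 0.3 open 24.1
tool delta mm [-1.000e-01 -6.000e-01  1.107e+02]
spin deg 0.03
```

View pics/c7.png

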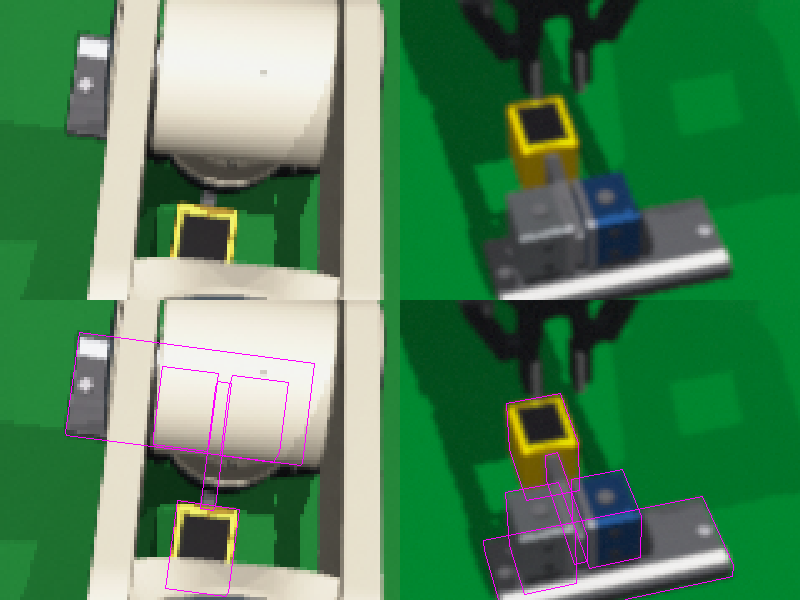

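Overlay agrees (the blue jaw sits on its 10 mm outline, and the handle front is near jig x = -68). I'll lower the opened fingers astride the blade, in front of the handle.

```bash
python3 -m inch '[{"gripper":0.024,"tx":0,"ty":-0.0006,"tz":0.015,"spin":0},{"gripper":0.024,"tx":0,"ty":0,"tz":0.02,"spin":0},{"gripper":0.024,"tx":0,"ty":0,"tz":0.015,"spin":0},{"gripper":0.024,"tx":0,"ty":0,"tz":0.01,"spin":0},{"gripper":0.024,"tx":0,"ty":0,"tz":0.004,"spin":0},{"gripper":0.024,"tx":0,"ty":0,"tz":0,"spin":0},{"gripper":0.024,"tx":0,"ty":0,"tz":0,"spin":0},{"gripper":0.024,"tx":0,"ty":0,"tz":0,"spin":0}]'
python3 -c "
from w import *
show((*jw(-47,5),20),np.pi-.128)"
```

```text
clock: 20.65
eef_pos: [567.8, -51.8, 69.6]
tcp_rot: [3.142, 0.001, 3.013]
contact_force: [-0.2, -0.9, 0.3]
opening: 0.281
t 20.65 pos [567.8 -51.8  69.6] yaw 3.0134 jig [-46.8   4.3] F [-0.2 -0.9  0.3] Fjig -0.0 -0.9 open 24.0
tool delta mm [ 0.3  0.7 49.6]
spin deg -0.01
```

```bash
python3 -m inch '[{"gripper":0.024,"tx":0,"ty":0.0007,"tz":0.008,"spin":0},{"gripper":0.024,"tx":0,"ty":0,"tz":0.01,"spin":0},{"gripper":0.024,"tx":0,"ty":0,"tz":0.01,"spin":0},{"gripper":0.024,"tx":0,"ty":0,"tz":0.01,"spin":0},{"gripper":0.024,"tx":0,"ty":0,"tz":0.008,"spin":0},{"gripper":0.024,"tx":0,"ty":0,"tz":0.004,"spin":0},{"gripper":0.024,"tx":0,"ty":0,"tz":0,"spin":0},{"gripper":0.024,"tx":0,"ty":0,"tz":0,"spin":0}]'
python3 - <<'E'
from w import *
from h import *
from rig import grab_frame
show((*jw(-57,5),20),np.pi-.128)
f=grab_frame("scene")
im=cv2.resize(f["pixels"][210:330,240:400,::-1],(800,600),interpolation=cv2.INTER_NEAREST)
cv2.imwrite("pics/c8.png",im)
E
```

```text
clock: 21.45
eef_pos: [567.5, -51.1, 18.9]
tcp_rot: [-3.142, 0.0, 3.013]
contact_force: [0.5, 0.2, -0.3]
opening: 0.283
t 21.45 pos [567.5 -51.1  18.9] yaw 3.0133 jig [-47.2   5. ] F [ 0.5  0.2 -0.3] Fjig 0.4 0.3 open 24.2
tool delta mm [ 9.8  0.  -1.1]
spin deg -0.02
```

View pics/c8.png

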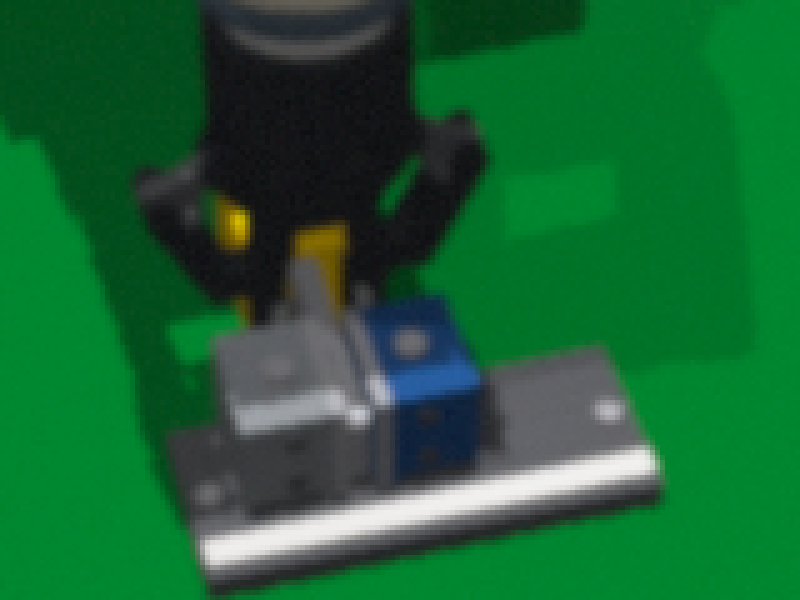

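```bash
python3 -m inch '[{"gripper":0.024,"tx":0.002,"ty":0,"tz":0,"spin":0},{"gripper":0.024,"tx":0.002,"ty":0,"tz":0,"spin":0},{"gripper":0.024,"tx":0.002,"ty":0,"tz":0,"spin":0},{"gripper":0.024,"tx":0.002,"ty":0,"tz":0,"spin":0},{"gripper":0.024,"tx":0.002,"ty":0,"tz":0,"spin":0},{"gripper":0.024,"tx":0.002,"ty":0,"tz":0,"spin":0},{"gripper":0.024,"tx":0.002,"ty":0,"tz":0,"spin":0},{"gripper":0.024,"tx":0.002,"ty":0,"tz":0,"spin":0}]'
python3 -c "
from w import *
show((*jw(-149,5),19),np.pi-.128)"
```

```text
clock: 22.3
eef_pos: [551.7, -49.1, 19.0]
tcp_rot: [-3.142, 0.001, 3.013]
contact_force: [2.2, -0.0, -1.1]
opening: 0.28
t 22.3 pos [551.7 -49.1  19. ] yaw 3.0134 jig [-63.2   5. ] F [ 2.2 -0.  -1.1] Fjig 2.1 0.3 open 23.9
tool delta mm [85.8  0.  -0.1]
spin deg -0.01
```

Pulling with about 2 N and no lateral force. Continuing straight back.

```bash
python3 -m inch '[{"gripper":0.024,"tx":0.003,"ty":0,"tz":0,"spin":0},{"gripper":0.024,"tx":0.003,"ty":0,"tz":0,"spin":0},{"gripper":0.024,"tx":0.003,"ty":0,"tz":0,"spin":0},{"gripper":0.024,"tx":0.003,"ty":0,"tz":0,"spin":0},{"gripper":0.024,"tx":0.003,"ty":0,"tz":0,"spin":0},{"gripper":0.024,"tx":0.003,"ty":0,"tz":0,"spin":0},{"gripper":0.024,"tx":0.003,"ty":0,"tz":0,"spin":0},{"gripper":0.024,"tx":0.003,"ty":0,"tz":0,"spin":0}]'
python3 - <<'E'
from w import *
from h import *
from rig import grab_frame
show()
f=grab_frame("scene")
im=cv2.resize(f["pixels"][190:330,240:400,::-1],(640,560),interpolation=cv2.INTER_NEAREST)
cv2.imwrite("pics/c9.png",im)
E
```

```text
clock: 23.1
eef_pos: [527.6, -45.9, 18.9]
tcp_rot: [3.142, 0.0, 3.013]
contact_force: [2.1, -1.0, 0.5]
opening: 0.282
t 23.1 pos [527.6 -45.9  18.9] yaw 3.0134 jig [-87.5   5. ] F [ 2.1 -1.   0.5] Fjig 2.2 -0.8 open 24.1
```

View pics/c9.png

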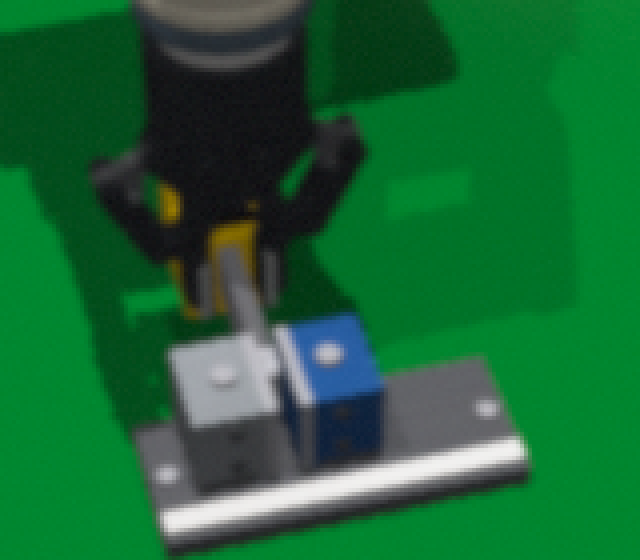

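```bash
python3 -m inch '[{"gripper":0.024,"tx":0.004,"ty":0,"tz":0,"spin":0},{"gripper":0.024,"tx":0.004,"ty":0,"tz":0,"spin":0},{"gripper":0.024,"tx":0.004,"ty":0,"tz":0,"spin":0},{"gripper":0.024,"tx":0.004,"ty":0,"tz":0,"spin":0},{"gripper":0.024,"tx":0.004,"ty":0,"tz":0,"spin":0},{"gripper":0.024,"tx":0.004,"ty":0,"tz":0,"spin":0},{"gripper":0.024,"tx":0.004,"ty":0,"tz":0,"spin":0},{"gripper":0.024,"tx":0.004,"ty":0,"tz":0,"spin":0}]'
python3 -m inch '[{"gripper":0.024,"tx":0.005,"ty":0,"tz":0,"spin":0},{"gripper":0.024,"tx":0.005,"ty":0,"tz":0,"spin":0},{"gripper":0.024,"tx":0.005,"ty":0,"tz":0,"spin":0},{"gripper":0.024,"tx":0.005,"ty":0,"tz":0,"spin":0},{"gripper":0.024,"tx":0.005,"ty":0,"tz":0,"spin":0},{"gripper":0.024,"tx":0.004,"ty":0,"tz":0,"spin":0},{"gripper":0.024,"tx":0.002,"ty":0,"tz":0,"spin":0},{"gripper":0.024,"tx":0.001,"ty":0,"tz":0,"spin":0}]'
python3 -c "
from w import *
show()"
```

```text
clock: 23.95
eef_pos: [495.9, -41.8, 19.0]
tcp_rot: [3.142, 0.0, 3.013]
contact_force: [2.6, -0.9, 1.0]
opening: 0.28
clock: 24.75
eef_pos: [464.1, -37.8, 18.9]
tcp_rot: [-3.142, -0.0, 3.013]
contact_force: [3.1, -0.3, 2.2]
opening: 0.282
t 24.75 pos [464.1 -37.8  18.9] yaw 3.0134 jig [-151.5    5. ] F [ 3.1 -0.3  2.2] Fjig 3.1 0.1 open 24.1
```

```bash
python3 -m inch '[{"gripper":0.024,"tx":-0.003,"ty":0,"tz":0,"spin":0},{"gripper":0.024,"tx":-0.004,"ty":0,"tz":0,"spin":0},{"gripper":0.024,"tx":0,"ty":0,"tz":0,"spin":0},{"gripper":0.024,"tx":0,"ty":0,"tz":-0.015,"spin":0},{"gripper":0.024,"tx":0,"ty":0,"tz":-0.03,"spin":0},{"gripper":0.024,"tx":0,"ty":0,"tz":-0.04,"spin":0},{"gripper":0.024,"tx":0,"ty":0,"tz":-0.04,"spin":0},{"gripper":0.024,"tx":0,"ty":0,"tz":-0.03,"spin":0}]'
python3 -m inch '[{"gripper":0.024,"tx":0,"ty":0.02,"tz":-0.02,"spin":0},{"gripper":0.024,"tx":0,"ty":0.04,"tz":-0.02,"spin":0},{"gripper":0.024,"tx":0,"ty":0.045,"tz":-0.01,"spin":0},{"gripper":0.024,"tx":0,"ty":0.045,"tz":0,"spin":0},{"gripper":0.024,"tx":0,"ty":0.045,"tz":0,"spin":0},{"gripper":0.024,"tx":0,"ty":0.04,"tz":0,"spin":0},{"gripper":0.024,"tx":0,"ty":0.03,"tz":0,"spin":0},{"gripper":0.024,"tx":0,"ty":0.015,"tz":0,"spin":0}]'
python3 - <<'E'
from w import *
from h import *
from rig import grab_frame
show()
fs={n:grab_frame(n) for n in("top","scene")}
for n in fs: cv2.imwrite(f"pics/e_{n}.png",fs[n]["pixels"][:,:,::-1])
def run(boxes,x0,steps,tag):
  for names in(("top",),("scene",),("top","scene")):
    V=[]
    for k in names:
        w=win_of(fs[k],boxes(x0),4);V.append((fs[k],w,nongreen(fs[k],w)))
    b=fit(V,boxes,np.array(x0,float),steps);print(tag,names,np.round(b.x,2),round(b.fun,1))
run(gauge,[*jw(-192.5,5),J[2]],[6,6,.05],"gauge")
run(jig,[*J,10],[5,5,.03,4],"jig")
f=fs["scene"];im=f["pixels"][170:330,230:440,::-1].copy()
im=cv2.resize(im,None,fx=3.5,fy=3.5,interpolation=cv2.INTER_NEAREST);cv2.imwrite("pics/c10.png",im)
E
```

```text
clock: 25.55
eef_pos: [471.2, -38.7, 176.0]
tcp_rot: [3.142, 0.001, 3.013]
contact_force: [0.0, 0.7, -0.5]
opening: 0.278
clock: 26.35
eef_pos: [506.7, 241.2, 223.4]
tcp_rot: [-3.141, -0.001, 3.015]
contact_force: [-0.4, 0.0, -0.9]
opening: 0.282
t 26.35 pos [506.7 241.2 223.4] yaw 3.0153 jig [-144.9  287.2] F [-0.4  0.  -0.9] Fjig -0.4 -0.0 open 24.1
gauge ('top',) [ 4.2303e+02 -3.2730e+01 -1.3000e-01] 12.3
gauge ('scene',) [ 4.2482e+02 -3.2710e+01 -1.3000e-01] 44.1
gauge ('top', 'scene') [ 4.2375e+02 -3.2690e+01 -1.3000e-01] 61.5
jig ('top',) [ 6.1404e+02 -6.2480e+01 -1.3000e-01  1.2410e+01] 12.9
jig ('scene',) [ 6.1299e+02 -6.1830e+01 -1.3000e-01  1.0000e+01] 95.5
jig ('top', 'scene') [ 6.1365e+02 -6.2000e+01 -1.3000e-01  1.0070e+01] 122.0
```

View pics/c10.png

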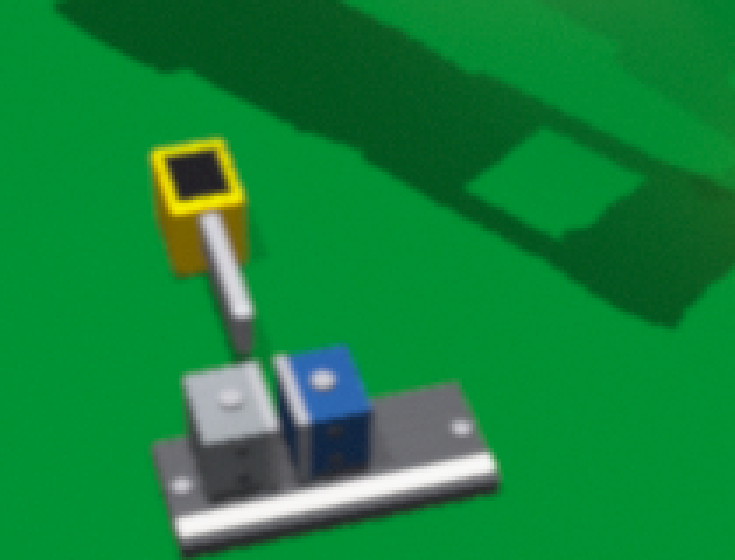

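View pics/e_top.png

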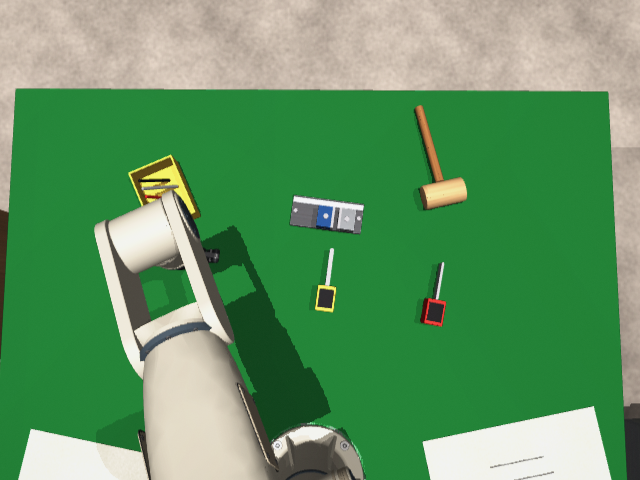

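```bash
python3 - <<'E'
from w import *
from h import *
from rig import grab_frame
# blue-pixel centroid shift along jig y, before vs after
for n in("scene","top"):
    f=grab_frame(n);c=[]
    for im in(cv2.imread(f"pics/{n}0.png")[:,:,::-1],f["pixels"]):
        q=im.astype(int);m=(q[...,2]>q[...,0]+40)&(q[...,2]>q[...,1]+25)
        m[:180]=0;m[320:]=0;m[:,:280]=0;m[:,390:]=0
        r,cc=np.nonzero(m);c.append(ground(f,(r.mean(),cc.mean()),45))
    d=c[1]-c[0];print(n,"jaw moved along jig y",round(float(-np.sin(J[2])*d[0]+np.cos(J[2])*d[1]),2),"x",round(float(np.cos(J[2])*d[0]+np.sin(J[2])*d[1]),2))
E
```

```text
scene jaw moved along jig y -17.7 x 3.92
top jaw moved along jig y -17.05 x 0.39
```

The two cameras put the jaw's travel at about 17 mm, from 27 mm down to 10 mm, which is as expected. Handing in.

```bash
python3 -c "
from rig import sign_off
print(sign_off())"
```

```text
the job is handed in; nothing more can be done
None
```

The gap is set: the yellow blade went in from the robot's side and the blue jaw nipped it. I then drew it straight back out and handed the job in at about 26.5 s of the 61 s allowed.

- **Insertion:** I lightly rested the blade against the fixed jaw, with its nose about 22 mm past the jaws' middle (their far end is at 25 mm).
- **Nip:** I pushed the blue jaw with the closed fingers. It slid with about 2–4 N, then force rose to about 8.8 N with almost no movement, and I backed off.
- **Withdrawal:** I pulled with the fingers either side of the blade, against the front of the handle, so the jaw felt no sideways pull. It took 2–3 N along the blade, and sideways readings stayed within 1 N.

**Last checks:**
- **Gauge:** it stands upright, with its nose about 45 mm short of the jig, and the robot is touching nothing.
- **Gap:** fitting both cameras together gave 10.07 mm, and the scene camera alone gave 10.0 mm. The jaw's colour shifted by 17.1 mm (top) and 17.7 mm (scene), against about 17 mm expected.
- **Disagreement:** the top camera alone gave 12.4 mm. I discounted it because from above the jaw hides almost entirely within the bed's outline; before the push it read 35 mm against 27 mm from the scene camera.
- **Other items:** the red gauge and mallet look unmoved in the last top picture. The arm partly hid the bin there, but what shows of it looks unmoved.

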